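# Clamp a blank in the sloping drill jig: snug plus an eighth of a turn

## Task

Slide the aluminium blank along the sloping bed of the blue drill jig until its end is right up against the end stop under the clamp, still lying flat against the ledge. Then clamp it: turn the black hand knob clockwise until the foot meets the blank and the knob suddenly turns much harder, and from there give it one eighth of a turn more (45 degrees; never past a quarter turn), and let go. Leave the oil bottle standing where it is.

Things in the scene. Friction and masses are not known exactly. Their poses are not given: they have to be found in the camera images.
- jig_bed: Grey bed of the blue drill jig (170 x 250 mm, fixed to the bench); it slopes up away from the robot at 25 degrees. Origin: on the bed's face, at the inner face of the ledge, midway along it. x: up the slope; y: left along the ledge; z: square out of the bed (up and towards the robot). Bed: y -125 to +125, x to 128 mm. The dark ledge (x -12 to 0, all along) stands 8 mm above the bed.
- stop_face (a point): Middle of the end stop's right-hand face, at x = 30, y = 105, z = 10 mm in the jig_bed frame. The dark end stop is 40 mm long up the slope, 14 mm thick and stands 20 mm above the bed, at the bed's left end.
- clamp_arm (a point): Middle of the near end of the blue clamp arm, at x = 17, y = 75, z = 85 mm in the jig_bed frame. The arm (y 57 to 93, z 74 to 96 mm) runs back up the slope to a column at x 83 to 117 mm and holds the clamp screw on the axis x = 26, y = 75 mm, parallel to jig_bed z. Nothing else overhangs the bed.
- blank: Loose aluminium bar, 50 (its x) x 150 (its y) x 30 mm (its z), 0.3 to 0.55 kg, lying flat on the bed, its long side along the ledge. Origin: centre of its underside; axes parallel to those of jig_bed. It starts 35 to 70 mm short of the end stop; home, its origin is at x = 25, y = 30 mm in the jig_bed frame. It slides along with 2 to 8 N and ends up under the foot.
- knob_grip (a point): Centre of the round black hand knob (50 mm diameter, 30 mm tall, z 106 to 136 mm in the jig_bed frame), on its axis, 16 mm below its flat top. The axis is parallel to jig_bed z. Turning it clockwise seen from above (about minus jig_bed z) lowers the foot 4 mm per rad; the knob itself neither rises nor sinks, and stays where it is left.
- foot (a point): Centre of the underside of the brass foot (24 mm diameter) on the screw below the arm, facing the bed; it turns with the knob. It starts 3 to 9 mm above the blank's top, so 0.8 to 2.2 rad of knob turn. Running free the knob takes about 0.08 N m; on meeting, the spring adds 0.08 at once and 0.25 N m an eighth of a turn later, and the foot rubbing on the blank as much again.
- foot_spring (a joint): Squeeze of the stiff spring (14 N per mm, preloaded 21 N) behind the brass foot (24 mm diameter, below the arm on the screw's axis), in m: 0 while the foot is free, then growing about 0.004 m per rad of knob turn once it has met the blank.
- oil_bottle: Brown oil bottle with a red pointed cap, 57 mm wide, 207 mm tall, standing loose to the left of the jig. Origin: centre of its underside; z up.
Things that resemble listed ones, but are neither listed nor needed, are in the scene too. Of the things that look like the blank, the larger one is meant.

How it is judged (in metres and radians):
On the way, in this order (a step that is already met when the one before it is completed fails the run):
1. the blank lies flat and home against the end stop, foot not yet pressing (y of blank in the frame of jig_bed above 0.0255 m and x of blank in the frame of jig_bed below 0.03 m and angle between the z axis of blank and the z axis of jig_bed, either way round below 0.06 rad and angle between the y axis of blank and the y axis of jig_bed, either way round below 0.06 rad and value of joint foot_spring below 0.0006 m), for 0.2 s.
2. the foot has met the blank and begins to press (y of blank in the frame of jig_bed above 0.0255 m and x of blank in the frame of jig_bed below 0.03 m and angle between the z axis of blank and the z axis of jig_bed, either way round below 0.06 rad and angle between the y axis of blank and the y axis of jig_bed, either way round below 0.06 rad and value of joint foot_spring above 0.0008 m), for 0.1 s.
At the end, for the whole second after the job is handed in: The blank lies flat on the bed (within 0.06 rad), within 5 mm of the ledge and 4.5 mm of the end stop, at rest and pressed by the foot; the foot's spring is squeezed by 1.3 to 5.2 mm (roughly 25 to 80 degrees of knob turn after the foot met the blank) (y of blank in the frame of jig_bed above 0.0255 m and x of blank in the frame of jig_bed below 0.03 m and angle between the z axis of blank and the z axis of jig_bed, either way round below 0.06 rad and angle between the y axis of blank and the y axis of jig_bed, either way round below 0.06 rad and value of joint foot_spring between 0.0013 and 0.0052 m and contact force between foot_spring and blank above 10 N and linear speed of blank below 0.01 m/s); the robot touches nothing.
It fails at once if the clamp is overtightened: foot spring squeezed more than 6.5 mm (value of joint foot_spring above 0.0065 m).
It fails at once if the oil bottle is moved more than 30 mm or tipped (distance of oil_bottle from where it was at the start of the episode above 0.03 m or angle between oil_bottle's own z axis and vertical above 0.4 rad).
It also fails if it takes over 67 s, if anything falls off the work surface, if the arm or the gripper's body presses on something with over 40 N, if the wrist force passes 120 N, or if a joint passes its speed limit or range.

## Robot

A 7-joint arm with a two-finger parallel gripper is mounted at the origin on a cart in front of the work surface, level with it; the furniture and walls round the work are solid. World frame = base frame: x ahead of the robot, y to its left, z up, the work surface at z = 0. Lengths are in m, angles in degrees, forces in N, time in s.
With the tool pointing down it reaches from about 0.425 to 0.875 m from the base axis. Payload 4.7 kg.
Tool frame: the origin (TCP) lies midway between the tips of the shut fingers; the grasp point (between the pads) lies 19 mm behind it; z points along the fingers, y is the line along which they close (so a half turn about z gives the same grasp; the last joint's range is limited). The gripper opens to 87 mm and grips with 3 to 60 N. Pads are 19 mm wide; open, the fingers measure 117 mm over their backs; the gripper's body (75 mm by 190 mm) begins 51 mm behind the grasp point.
Start: joints at [0.808, 18.392, -4.016, 83.108, 1.295, 78.541, -3.26], TCP at [0.65, -0, 0.223] pointing down, gripper open.
Joint ranges: [-163.93, 163.93], [-17.29, 119.83], [-79.2, 71.16], [3.27, 140.29], [-89.18, 269.18], [5.43, 117.66], [-154.24, 154.24]. Speed limits (degrees/s): [147.25, 147.25, 180, 180, 180, 180, 180].

## Interface

Orientations are given as [roll, pitch, yaw] about the fixed x, y, z axes, in that order (R = Rz(yaw) Ry(pitch) Rx(roll)).
In Python, from cell import env gives the robot as it stands. The module is installed in compiled form; this text tells all that it offers.
- The arm moves only by the tool step_arm, never from a script. Its argument "rows" is a list of rows, each an object with "angular": the turn, a rotation vector about the tool's x, y, z in units of pi rad (1.0 is pi rad), a list of three; "slide": the shift along the tool's x, y, z in units of 500 mm (1.0 is 500 mm), a list of three; "jaw": the opening, from 0 (shut) to 1 (fully open). A call has 1 to 10 rows; each row shifts and turns the commanded pose from where the row before left it, along the tool's axes as they then stand; what a row does not reach is not made up. A row lasts 1/8 s, in which the tool goes at most 62.5 mm and 10.7 degrees, less where a joint would pass 70% of its speed; a pose out of reach is approached as far as the arm can. A call with a number of a shift or a turn outside -1 to 1 is refused whole. A call with a gripper value outside its range is refused whole. The fingers move at their own pace and stop on an object; "newtons" is the grip in N (left out, the last holds). Time passes only in rows, so rows that do not move let the fingers close. It gives the time, the measured TCP pose, the force, the opening and the grip force at its end, in the units of the state.
- env.get_obs(): the state, without advancing time (a new reading comes with each control period).
- env.read_camera(name): name is "scene" or "side" or "wrist"; returns the picture (384x512x3 uint8, red, green, blue); there is no depth.
- env.camera_info(name): a dict with "fx", "fy", "cx", "cy" (pixels), "R" (3x3) and "t" (3): a world point X has camera coordinates R X + t. Camera axes: x right, y down, z forward; pixel columns grow to the right and rows downward; lengths in m; the calibration is good to about 2 mm. A picture is of the moment at which its call begins: read the wrist's pose just before it. camera_info takes no time and is no camera call; for the wrist camera it gives the pose at the moment of the call.
- env.sign_off(): hands the job in; it is judged then, once.
The state is a dict: "time_s": time; "qpos": joint angles; "joint_velocities": joint speeds; "effort": joint torques, N m; "tool_pos": TCP position; "tool_rot": TCP orientation; "force": force on the tool from outside, world axes, zero at the start; "wrist_torque": the same for the moment, N m; "grip_width": finger opening in m; "grasp_force": force on a finger pad.
Only numpy, scipy, OpenCV 4.12 (cv2) and the standard library are available. Lean on these libraries where they do the work, as an engineer would, in place of code of your own. Each camera call takes 0.05 s, during which the arm holds its last target. There are 200 camera calls.

## Working session

There is one attempt and no reset: what is moved stays moved. The work goes in short steps, Python scripts to look and compute and a tool call to move; the robot and the scene stay as the last step left them, time stands still between calls to the robot, and variables do not carry over. Pictures are saved under pics/ and viewed, at most 10 in all, crops included, and the job is handed in when it is done.

Besides the shell and the picture viewer there is one more tool, called after "Request:" as name(argument=value, ...) on one line, values as JSON. step_arm: Moves the arm, as the interface text tells. Shifts and turns lie within -1 to 1; 1 stands for 500 mm of shift or pi rad of turn. Its arguments: {"type":"object","properties":{"rows":{"type":"array"},"newtons":{"type":"number"}},"required":["rows"]}

```bash
mkdir -p pics; python3 - <<'E'
from cell import env
import cv2,numpy as np
print(env.get_obs())
ims=[]
for n in ["scene","side","wrist"]:
    im=env.read_camera(n); cv2.imwrite(f"pics/{n}0.png",im[:,:,::-1]); print(n,{k:np.round(v,4).tolist() for k,v in env.camera_info(n).items()})
E
```

```text
{'time_s': 0.0, 'qpos': array([ 0.80966156, 18.43807237, -4.01522558, 83.17330199,  1.29520313,
       78.53992695, -3.25899265]), 'joint_velocities': array([-0.00848998,  0.07820583,  0.00772426, -0.06025369,  0.01761808,
       -0.07562646,  0.01569635]), 'effort': array([-2.58547143e-04, -4.91284704e+01, -4.03903294e-01, -3.12526345e+01,
       -6.40594075e-02,  4.37659642e-02,  1.61017233e-04]), 'tool_pos': array([ 6.49464722e-01, -7.53892730e-05,  2.21486669e-01]), 'tool_rot': array([-1.79893948e+02,  5.93816328e-03,  9.00008157e+01]), 'force': array([ 0.06529027, -0.6343776 , -0.16571934]), 'wrist_torque': array([-0.03520547, -0.04955179,  0.01025241]), 'grasp_force': 0.0, 'grip_width': 0.0872028478810975}
scene {'fx': 440.1925, 'fy': 440.1925, 'cx': 252.3911, 'cy': 188.1842, 'R': [[0.8276, -0.5611, 0.0163], [-0.3425, -0.5277, -0.7773], [0.4447, 0.6378, -0.6289]], 't': [-0.5098, 0.238, 0.8491]}
side {'fx': 354.4058, 'fy': 354.4058, 'cx': 257.1994, 'cy': 188.127, 'R': [[0.9994, 0.0319, 0.0104], [0.0282, -0.6302, -0.7759], [-0.0182, 0.7758, -0.6308]], 't': [-0.5304, 0.0164, 1.1196]}
wrist {'fx': 266.5574, 'fy': 266.5574, 'cx': 253.5074, 'cy': 189.3474, 'R': [[1.0, -0.0002, -0.0007], [0.0, -0.9648, 0.2628], [-0.0007, -0.2628, -0.9648]], 't': [-0.6505, -0.0314, 0.3908]}
```

View pics/scene0.png

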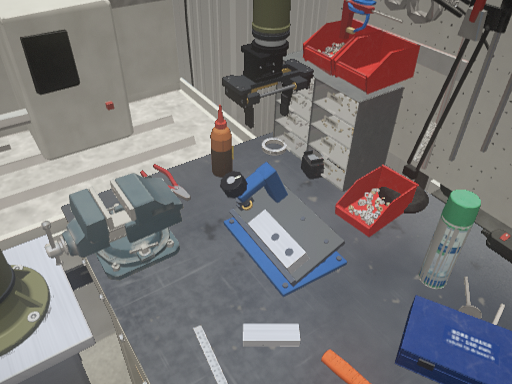

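View pics/side0.png

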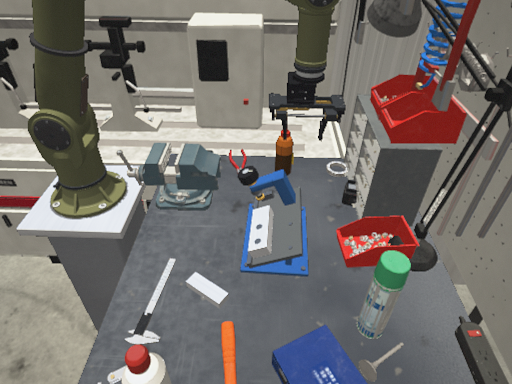

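The scene view shows the blue jig with a holed bar at about (275,237), the black knob at (234,184) and the oil bottle at (221,150). What could be taken for the blank: the bar on the jig at scene (275,237) / side (258,233), and the bar loose on the bench at scene (271,335) / side (207,288). I choose the one on the bed. Next is a close crop to check it.

```bash
python3 - <<'E'
import cv2,numpy as np
a=cv2.imread("pics/scene0.png")[155:305,205:355]; b=cv2.imread("pics/side0.png")[155:280,220:320]
a=cv2.resize(a,(450,450),interpolation=cv2.INTER_CUBIC);b=cv2.resize(b,(350,437),interpolation=cv2.INTER_CUBIC)
c=np.zeros((450,800,3),np.uint8);c[:,:450]=a;c[:437,450:]=b
cv2.imwrite("pics/crop0.png",c)
E
```

```text
(no output)
```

View pics/crop0.png

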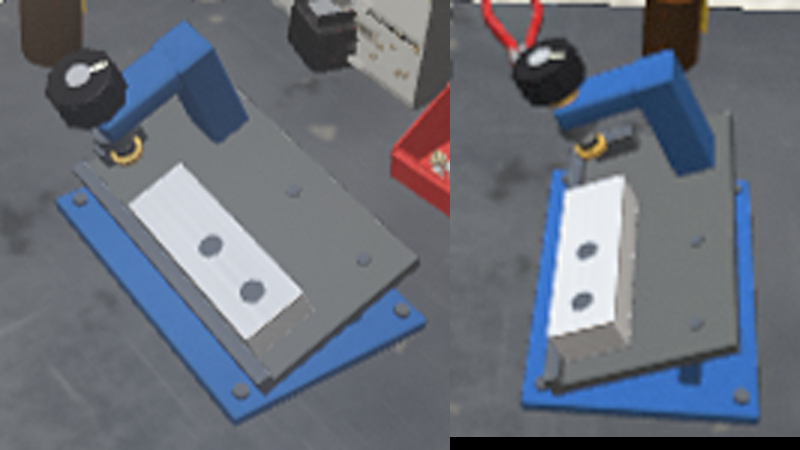

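View pics/wrist0.png

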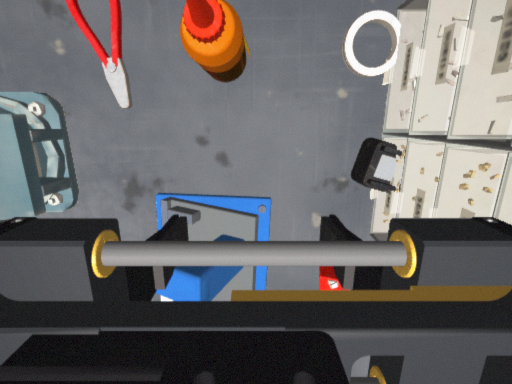

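The crop confirms it: the bar on the bed, with two holes and about three times as long as wide, is the blank. Its top corners in the scene are near (248,223), (266,209), (306,252) and (287,268), and the knob is near (234,184). The wrist view shows the bottle at (212,35) and the jig partly hidden by the gripper.

```bash
cat > h.py <<'E'
import cv2,numpy as np
from cell import env
def tri(pa,pb,a="scene",b="side"):
    P=[]
    for n in (a,b):
        c=env.camera_info(n);K=np.array([[c['fx'],0,c['cx']],[0,c['fy'],c['cy']],[0,0,1]])
        P.append(K@np.c_[np.array(c['R']),np.array(c['t'])])
    X=cv2.triangulatePoints(P[0],P[1],np.array(pa,float).reshape(-1,2).T,np.array(pb,float).reshape(-1,2).T)
    X=(X[:3]/X[3]).T
    e=[]
    for p,M in((pa,P[0]),(pb,P[1])):
        q=np.c_[X,np.ones(len(X))]@M.T;e.append(np.abs(q[:,:2]/q[:,2:]-np.array(p).reshape(-1,2)).max(1))
    return X,np.max(e,0)
def blob(mask,near):
    cs,_=cv2.findContours(mask.astype(np.uint8),cv2.RETR_EXTERNAL,cv2.CHAIN_APPROX_NONE)
    return max([c for c in cs if cv2.pointPolygonTest(cv2.convexHull(c),near,True)>-6],key=cv2.contourArea)
E
python3 - <<'E'
from h import *
Q={};K={}
for n,near,kn in(("scene",(277,237),(234,184)),("side",(256,233),(248,175))):
    im=cv2.imread(f"pics/{n}0.png");hsv=cv2.cvtColor(im,cv2.COLOR_BGR2HSV)
    m=(hsv[...,2]>200)&(hsv[...,1]<40); c=cv2.convexHull(blob(m,near))
    ap=c
    for eps in np.arange(1,12,.5):
        ap=cv2.approxPolyDP(c,eps,True)
        if len(ap)<=4: break
    Q[n]=ap.reshape(-1,2); print(n,Q[n].tolist(),cv2.contourArea(c))
    m=(hsv[...,2]<65); m[:kn[1]-16]=0;m[kn[1]+16:]=0;m[:,:kn[0]-16]=0;m[:,kn[0]+16:]=0
    c=cv2.convexHull(blob(m,kn)); x,y,w,h=cv2.boundingRect(c);mm=cv2.moments(c)
    K[n]=(mm['m10']/mm['m00'],mm['m01']/mm['m00']);print('knob',K[n],x,y,w,h)
print(tri(K["scene"],K["side"]))
for nm,a,b in(("ledge right end top",(294.3,283.3),(250,265.9)),("bed far right",(344.3,241.7),(302.3,254.4)),("base nr",(284,295),(369.4-220,270.1)),
  ("base nr",(284,295),(240.9,270.1)),("base fr",(346.5,261.7),(307.7,273.5))):
    print(nm,tri(a,b))
E
```

```text
scene [[264, 210], [304, 251], [287, 267], [248, 223]] 1355.5
knob (232.03860558916736, 182.44194756554305) 219 168 28 30
side [[267, 205], [266, 246], [248, 250], [253, 210]] 701.5
knob (247.73556797020484, 175.0949720670391) 238 166 21 19
(array([[ 0.50661044, -0.08072895,  0.15206848]]), array([0.53822212]))
ledge right end top (array([[ 0.52178464, -0.28746879,  0.02691948]]), array([0.18254727]))
bed far right (array([[ 0.64504785, -0.29012681,  0.07848862]]), array([0.29885145]))
base nr (array([[ 0.36338471, -0.44855357,  0.25233098]]), array([15.54991752]))
base nr (array([[ 0.49855923, -0.28586277,  0.00557895]]), array([0.61244232]))
base fr (array([[ 0.66441265, -0.29136763,  0.00765356]]), array([0.66307024]))
```

```bash
python3 - <<'E'
from h import *
a=[(264.7,209.6),(305.5,252),(287.2,268),(248.3,223.3)]
b=[(269.8,205.3),(268.5,248),(248.6,251),(253.8,208)]
X,e=tri(a,b);print(X.round(4),e.round(2))
for i in range(4): print(np.linalg.norm(X[i]-X[(i+1)%4]).round(4))
# jig frame from corners: y=right->left; x = 25deg slope
y=(X[0]+X[3]-X[1]-X[2]);y/=np.linalg.norm(y);print('y',y); yaw=np.arctan2(-y[0],y[1]);print('yaw',np.degrees(yaw))
s,c=np.sin(np.radians(25)),np.cos(np.radians(25))
Rz=np.array([[np.cos(yaw),-np.sin(yaw),0],[np.sin(yaw),np.cos(yaw),0],[0,0,1]])
R=Rz@np.array([[c,0,-s],[0,1,0],[s,0,c]])
o=X.mean(0)-R@[.025,0,.030]
print('ledge point',o)
for nm,p in(('knob',[.5066,-.0807,.1521]),('ledgeR',[.5218,-.2875,.0269]),('bedfr',[.645,-.290,.0785])): print(nm,R.T@(np.array(p)-o))
# extra scene/side crop points: knob cap, stop top, column
E
```

```text
[[ 0.568  -0.1172  0.075 ]
 [ 0.5661 -0.2631  0.0687]
 [ 0.5172 -0.2668  0.0567]
 [ 0.5233 -0.1181  0.0598]] [0.37 0.31 0.5  1.5 ]
0.146
0.0505
0.1489
0.0472
y [0.02693161 0.99912127 0.0321149 ]
yaw -1.5440507388420877
ledge point [ 0.53366898 -0.19101743  0.02730689]
knob [0.02552188 0.10954798 0.12579292]
ledgeR [-0.0085688  -0.09676736  0.00354675]
bedfr [ 0.12491593 -0.09594676 -0.0017639 ]
```

```bash
cat >> h.py <<'E'
from scipy.spatial.transform import Rotation as Ro
import json,os
J=json.load(open('jig.json')) if os.path.exists('jig.json') else dict(o=[.5345,-.161,.0273],yaw=-1.5)
o=np.array(J['o']);R=(Ro.from_euler('z',J['yaw'],degrees=True)*Ro.from_euler('y',-25,degrees=True)).as_matrix()
def go(jp,spin=0):
    """print move to jig point jp (m) with tool z = -jig z; spin deg clockwise from tool x = jig y. Turn to be done first."""
    s=env.get_obs();T=Ro.from_euler('xyz',s['tool_rot'],degrees=True).as_matrix()
    G=R@np.array([[0,1,0],[1,0,0],[0,0,-1.]]).T@Ro.from_euler('z',spin,degrees=True).as_matrix()
    w=o+R@np.array(jp)
    rv=Ro.from_matrix(T.T@G).as_rotvec()
    print('now jig mm',(R.T@(s['tool_pos']-o)*1e3).round(1),'t',s['time_s'],'world tgt',w.round(4))
    print('turn(units)',(rv/np.pi).round(4),'deg',np.degrees(rv).round(1),'slide after turn(units)',(G.T@(w-s['tool_pos'])/.5).round(4),'slide before',(T.T@(w-s['tool_pos'])/.5).round(4))
E
python3 - <<'E'
from h import *
print('bottle tip',tri((220,107),(285,130)))
go([.025,-.130,.09])
E
```

```text
bottle tip (array([[0.61325984, 0.14128983, 0.1849804 ]]), array([5.8791726]))
now jig mm [182.6 163.9 129.3] t 0.15 world tgt [ 0.5157 -0.2906  0.1194]
turn(units) [-0.1393 -0.0018  0.0082] deg [-25.1  -0.3   1.5] slide after turn(units) [-0.5878 -0.3153  0.0787] slide before [-0.5809 -0.2675  0.205 ]
```

Request:
step_arm(rows=[{"angular":[-0.0465,0,0.0027],"slide":[0,0,0],"jaw":0},{"angular":[-0.0465,0,0.0027],"slide":[0,0,0],"jaw":0},{"angular":[-0.0465,0,0.0027],"slide":[-0.08,0,0],"jaw":0},{"angular":[0,0,0],"slide":[-0.085,-0.05,0],"jaw":0},{"angular":[0,0,0],"slide":[-0.085,-0.05,0],"jaw":0},{"angular":[0,0,0],"slide":[-0.085,-0.05,0],"jaw":0},{"angular":[0,0,0],"slide":[-0.085,-0.055,0],"jaw":0},{"angular":[0,0,0],"slide":[-0.085,-0.055,0],"jaw":0},{"angular":[0,0,0],"slide":[-0.083,-0.055,0.08],"jaw":0},{"angular":[0,0,0],"slide":[0,0,0],"jaw":0}])

```text
time_s: 1.4
tool_pos: [0.5134, -0.2917, 0.1144]
tool_rot: [155.3, -0.5, 88.2]
force: [-0.1, 0.6, 0.2]
grip_width: 0.0014
grasp_force: 0.0
```

```bash
python3 - <<'E'
from h import *
go([.025,-.130,.09])
env.get_obs();c=env.camera_info("wrist");im=env.read_camera("wrist");cv2.imwrite("pics/w1.png",im[:,:,::-1])
np.savez("w1.npz",**{k:np.array(v) for k,v in c.items()})
for y in(0,):
  P=lambda X:(lambda q:(q[:2]/q[2]*c['fx']+[c['cx'],c['cy']]).round(0))(np.array(c['R'])@(o+R@np.array(X))+c['t'])
  print('pred knob top',P([.026,.075,.136]),'stop face top',P([.01,.105,.02]),P([.05,.105,.02]),'blank left top',P([0,.045,.03]),P([.05,.045,.03]),'bed LL',P([0,.125,0]))
E
```

```text
now jig mm [  20.8 -131.2   86.5] t 1.4 world tgt [ 0.5157 -0.2906  0.1194]
turn(units) [-0.0017 -0.0017 -0.0025] deg [-0.3 -0.3 -0.4] slide after turn(units) [ 0.0024  0.0084 -0.0071] slide before [ 0.0025  0.0084 -0.0071]
pred knob top [ 260. -377.] stop face top [ 233. -135.] [ 292. -136.] blank left top [220. -37.] [292. -38.] bed LL [ 221. -144.]
```

View pics/w1.png

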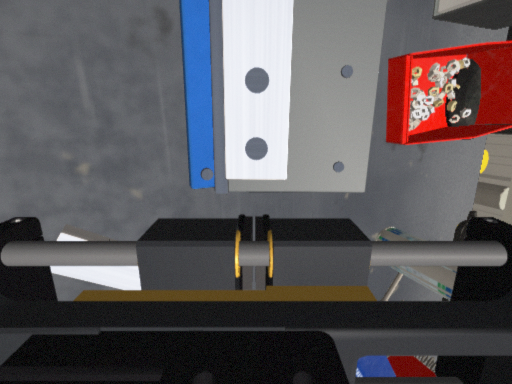

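The wrist view shows the blank's right end at (226–288,179), the bed's right edge at row 191 (columns 229–364), and the bed to the blank's right clear.

```bash
cat >> h.py <<'E'
def cast(uv,z,c):
    d=R.T@np.array(c['R']).T@np.array([(uv[0]-c['cx'])/c['fx'],(uv[1]-c['cy'])/c['fx'],1]); p=R.T@(-np.array(c['R']).T@c['t']-o)
    return ((p+d*(z-p[2])/d[2])*1e3).round(1)
E
python3 - <<'E'
from h import *
c=dict(np.load("w1.npz"))
for n,uv,z in(("bedfr 128,-125",(365,191.5),0),("bed/ledge 0,-125",(229,191.5),.004),("bed top far",(386,0),0),("ledge outer -12,-125",(214.5,192),.008),("blank r near",(226,180),.03),("blank r far",(288,180),.03),("near side top",(222.5,0),.03),("far side top",(294,0),.03),("base corner",(190,188),-.027)): print(n,cast(uv,z,c))
print(tri((294.3,283.3),(250,265.9)))
E
```

```text
bedfr 128,-125 [ 129.8 -129.1    0. ]
bed/ledge 0,-125 [  -1.6 -127.1    4. ]
bed top far [130.8  32.3   0. ]
ledge outer -12,-125 [ -14.8 -126.4    8. ]
blank r near [  -1.1 -109.9   30. ]
blank r far [  51.2 -110.2   30. ]
near side top [ 1.  22.4 30. ]
far side top [52.2 21.9 30. ]
base corner [ -46.5 -131.4  -27. ]
(array([[ 0.52178464, -0.28746879,  0.02691948]]), array([0.18254727]))
```

```bash
python3 - <<'E'
from h import *
o2=o+R@np.array([0,-.0025,.001]);json.dump(dict(o=o2.tolist(),yaw=-1.5),open('jig.json','w'))
E
python3 -c "
from h import *
go([.025,-.129,.012])"
```

```text
now jig mm [  23.7 -126.9   86.5] t 1.45 world tgt [ 0.5482 -0.2929  0.0496]
turn(units) [-0.0007 -0.002  -0.0015] deg [-0.1 -0.4 -0.3] slide after turn(units) [-0.0041  0.0025  0.149 ] slide before [-0.0051  0.0029  0.149 ]
```

Request:
step_arm(rows=[{"angular":[0,-0.002,-0.0015],"slide":[-0.004,0.0025,0.05],"jaw":0},{"angular":[0,0,0],"slide":[0,0,0.05],"jaw":0},{"angular":[0,0,0],"slide":[0,0,0.03],"jaw":0},{"angular":[0,0,0],"slide":[0,0,0.019],"jaw":0},{"angular":[0,0,0],"slide":[0,0,0],"jaw":0},{"angular":[0,0,0],"slide":[0,0,0],"jaw":0}])

```text
time_s: 2.2
tool_pos: [0.5506, -0.2925, 0.053]
tool_rot: [154.8, 0.2, 88.7]
force: [0.2, -0.1, 0.6]
grip_width: 0.0002
grasp_force: 0.0
```

```bash
python3 -c "
from h import *
go([.025,-.065,.012])"
```

```text
now jig mm [  28.6 -128.5   14. ] t 2.2 world tgt [ 0.5499 -0.2289  0.0496]
turn(units) [0.0009 0.0004 0.0012] deg [0.2 0.1 0.2] slide after turn(units) [ 0.1271 -0.0072  0.0039] slide before [ 0.1271 -0.0067  0.0038]
```

Request:
step_arm(rows=[{"angular":[0,0,0],"slide":[0.012,-0.007,0.003],"jaw":0},{"angular":[0,0,0],"slide":[0.012,0,0],"jaw":0},{"angular":[0,0,0],"slide":[0.012,0,0],"jaw":0},{"angular":[0,0,0],"slide":[0.012,0,0],"jaw":0},{"angular":[0,0,0],"slide":[0.012,0,0],"jaw":0},{"angular":[0,0,0],"slide":[0.012,0,0],"jaw":0},{"angular":[0,0,0],"slide":[0.012,0,0],"jaw":0},{"angular":[0,0,0],"slide":[0.012,0,0],"jaw":0},{"angular":[0,0,0],"slide":[0.012,0,0],"jaw":0},{"angular":[0,0,0],"slide":[0.012,0,0],"jaw":0}])

```text
time_s: 3.45
tool_pos: [0.5493, -0.2316, 0.0491]
tool_rot: [154.9, 0.1, 88.7]
force: [0.7, -2.9, -2.0]
grip_width: 0.0007
grasp_force: 1.1
```

```bash
python3 -c "
from h import *
go([.025,-.0545,.012])"
```

```text
now jig mm [ 24.3 -67.7  11.7] t 3.45 world tgt [ 0.5502 -0.2184  0.0496]
turn(units) [0.0006 0.0002 0.0012] deg [0.1 0.  0.2] slide after turn(units) [ 0.0263  0.0014 -0.0005] slide before [ 0.0263  0.0015 -0.0005]
```

Request:
step_arm(rows=[{"angular":[0,0,0],"slide":[0.006,0,0],"jaw":0},{"angular":[0,0,0],"slide":[0.006,0,0],"jaw":0},{"angular":[0,0,0],"slide":[0.005,0,0],"jaw":0},{"angular":[0,0,0],"slide":[0.003,0,0],"jaw":0},{"angular":[0,0,0],"slide":[0.002,0,0],"jaw":0}])

```text
time_s: 4.08
tool_pos: [0.5496, -0.2212, 0.0493]
tool_rot: [154.9, 0.1, 88.7]
force: [0.5, -2.8, -2.0]
grip_width: 0.0006
grasp_force: 1.2
```

Request:
step_arm(rows=[{"angular":[0,0,0],"slide":[0.002,0,0],"jaw":0},{"angular":[0,0,0],"slide":[0.002,0,0],"jaw":0},{"angular":[0,0,0],"slide":[0,0,0],"jaw":0}])

```text
time_s: 4.45
tool_pos: [0.5497, -0.2195, 0.0493]
tool_rot: [154.9, 0.2, 88.7]
force: [2.3, -3.3, -2.2]
grip_width: 0.0009
grasp_force: 1.7
```

Stop not reached yet, so I push on gently.

Request:
step_arm(rows=[{"angular":[0,0,0],"slide":[0.002,0,0],"jaw":0},{"angular":[0,0,0],"slide":[0.002,0,0],"jaw":0},{"angular":[0,0,0],"slide":[0,0,0],"jaw":0}])

```text
time_s: 4.82
tool_pos: [0.5496, -0.2194, 0.0495]
tool_rot: [154.8, 0.3, 88.5]
force: [1.1, -6.5, -2.6]
grip_width: 0.0005
grasp_force: 3.5
```

Request:
step_arm(rows=[{"angular":[0,0,0],"slide":[0.002,0,0],"jaw":0},{"angular":[0,0,0],"slide":[0.002,0,0],"jaw":0},{"angular":[0,0,0],"slide":[0,0,0],"jaw":0}])

```text
time_s: 5.2
tool_pos: [0.5495, -0.2194, 0.0498]
tool_rot: [154.8, 0.4, 88.4]
force: [-0.2, -11.5, -2.8]
grip_width: 0.0003
grasp_force: 5.2
```

Request:
step_arm(rows=[{"angular":[0,0,0],"slide":[-0.02,0,0],"jaw":0},{"angular":[0,0,0],"slide":[-0.02,0,0],"jaw":0},{"angular":[0,0,0],"slide":[0,0,-0.08],"jaw":0},{"angular":[0,0,0],"slide":[0,0,-0.1],"jaw":0},{"angular":[0,0,0],"slide":[0,0,-0.1],"jaw":0},{"angular":[0,0,0],"slide":[0,0,-0.1],"jaw":0},{"angular":[0,0,0],"slide":[0,0,-0.02],"jaw":1},{"angular":[0,0,0],"slide":[0,0,0],"jaw":1},{"angular":[0,0,0],"slide":[0,0,0],"jaw":1}])

```text
time_s: 6.32
tool_pos: [0.4639, -0.2319, 0.2282]
tool_rot: [155.1, 0.0, 88.7]
force: [0.0, 0.6, -0.3]
grip_width: 0.0226
grasp_force: 0.0
```

```bash
python3 - <<'E'
from h import *
go([.026,.075,.103])
print(env.get_obs()['qpos'].round(1))
c=env.camera_info("wrist");im=env.read_camera("wrist")[:,:,::-1]
np.savez("w2.npz",**{k:np.array(v) for k,v in c.items()})
s=env.read_camera("scene")[:,:,::-1];cv2.imwrite("pics/scene2.png",s);cv2.imwrite("pics/w2.png",im)
d=np.zeros((500,800,3),np.uint8);d[:384,:512]=im;d[:480,512:800]=cv2.resize(s[160:280,215:287],(288,480),interpolation=cv2.INTER_CUBIC);cv2.imwrite("pics/v2.png",d)
E
```

```text
now jig mm [ 22.6 -70.3 210.1] t 6.325 world tgt [ 0.516  -0.088   0.1325]
turn(units) [-0.0004 -0.0003  0.0013] deg [-0.1 -0.1  0.2] slide after turn(units) [0.2905 0.0068 0.2142] slide before [0.2903 0.0083 0.2145]
[ 15.8 -14.9  14.3 120.1 -10.2  52.7  33.7]
```

View pics/v2.png

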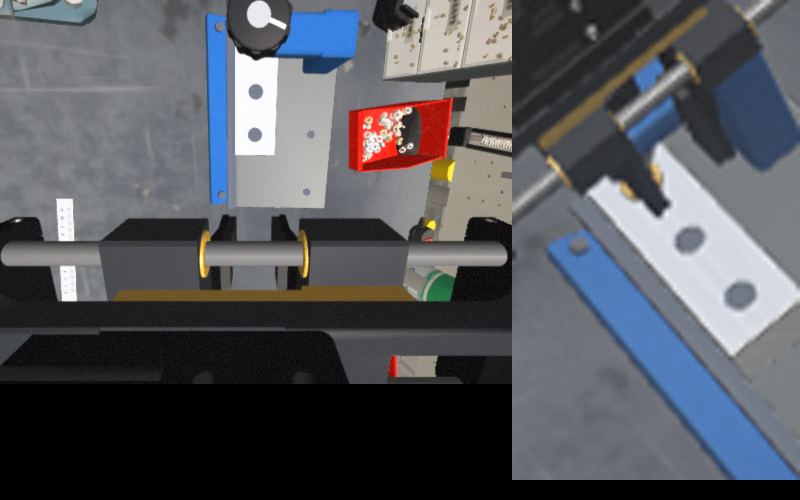

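The wrist view shows the blank under the clamp, its right end at row 155 (columns 236–274) and parallel to the ledge. The knob's white cap is at (260,14) with the pointer to the right. The foot (scene crop) is over the blank's left end.

```bash
python3 - <<'E'
from h import *
c=dict(np.load("w2.npz"))
for n,uv,z in(("bedfr 128,-125",(325,208),0),("bed/ledge 0,-125",(236,207),.004),("blank r near 0,-45",(236,155.5),.03),("blank r far 50,-45",(274.5,155.5),.03),("upper near",(235.5,70),.03),("upper far",(276.5,70),.03)): print(n,cast(uv,z,c))
im=cv2.imread("pics/w2.png")
m=(im.min(2)>150);m[:, :245]=0;m[:,290:]=0;m[30:]=0
ys,xs=np.nonzero(m);print(xs.min(),xs.max(),ys.min(),ys.max())
(x,y),r=cv2.minEnclosingCircle(blob(m,(258,13)))
print(x,y,r,cast((260,14),.136,c),'knob L/R edges at top',cast((229,14),.13,c),cast((291,14),.13,c))
E
```

```text
bedfr 128,-125 [ 129.7 -127.4    0. ]
bed/ledge 0,-125 [  -1.5 -125.     4. ]
blank r near 0,-45 [  1.3 -46.   30. ]
blank r far 50,-45 [ 50.9 -45.8  30. ]
upper near [ 2.  55.8 30. ]
upper far [50.8 55.9 30. ]
247 286 0 29
267.43878173828125 16.26326560974121 21.122299194335938 [ 28.5  79.6 136. ] knob L/R edges at top [  3.8  81.5 130. ] [ 53.4  81.7 130. ]
```

Request:
step_arm(rows=[{"angular":[0,0,0],"slide":[0.06,0.003,0.02],"jaw":1},{"angular":[0,0,0],"slide":[0.06,0.003,0.02],"jaw":1},{"angular":[0,0,0],"slide":[0,0,0],"jaw":1},{"angular":[0,0,0],"slide":[0,0,0],"jaw":1}])

```text
time_s: 6.92
tool_pos: [0.4767, -0.1736, 0.2127]
tool_rot: [154.9, 0.1, 88.7]
force: [0.6, 0.6, 0.2]
grip_width: 0.0703
grasp_force: 0.0
```

```bash
python3 - <<'E'
from h import *
go([.026,.075,.108],-120)
print(env.get_obs()['qpos'].round(1))
c=env.camera_info("wrist");im=env.read_camera("wrist")[:,:,::-1]
np.savez("w3.npz",**{k:np.array(v) for k,v in c.items()})
cv2.imwrite("pics/w3.png",im)
E
```

```text
now jig mm [ 26.3 -11.6 191.3] t 6.925 world tgt [ 0.5139 -0.0879  0.1371]
turn(units) [-1.000e-04  4.000e-04 -6.655e-01] deg [-0.000e+00  1.000e-01 -1.198e+02] slide after turn(units) [-0.0861  0.1503  0.1665] slide before [ 0.1733 -0.0002  0.1664]
[ 16.1 -16.4   6.3 123.4  -9.1  49.7  25.7]
```

View pics/w3.png

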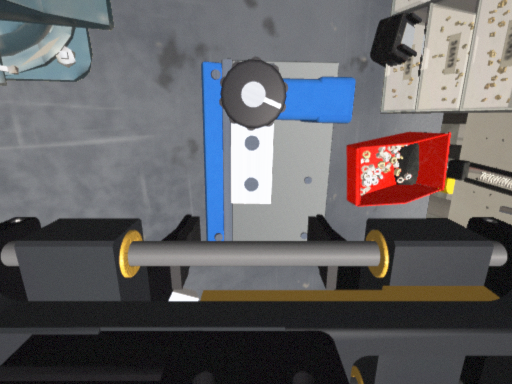

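The wrist view shows the knob as a disc centred near (253,93), columns 220–286, with its cap at (254,94), and the blank's right end at row 203.

```bash
python3 - <<'E'
from h import *
c=dict(np.load("w3.npz"))
for n,uv,z in(("cap",(253.5,94),.137),("L",(220,92),.134),("R",(286,92),.134),("blank r near",(231,203.5),.03),("blank r far",(271.5,203.5),.03),("bed left edge y125",(290,63),0),("bed ul",(337,62),0),("arm right side y57 z96",(320,123),.096),("arm left y93",(320,77.5),.096)): print(n,cast(uv,z,c))
im=cv2.imread("pics/w3.png");m=im.max(2)<75;m[140:]=0;m[:50]=0;m[:,:205]=0;m[:,300:]=0
k=cv2.convexHull(blob(m,(253,93)));(x,y),r=cv2.minEnclosingCircle(k);print(x,y,r,cv2.boundingRect(k),cast((x,y),.125,c))
E
```

```text
cap [ 27.5  77.6 137. ]
L [  1.5  79.2 134. ]
R [ 52.8  79.4 134. ]
blank r near [ -0.6 -46.4  30. ]
blank r far [ 51.1 -46.3  30. ]
bed left edge y125 [ 72.1 124.    0. ]
bed ul [129.3 125.3   0. ]
arm right side y57 z96 [90.2 55.2 96. ]
arm left y93 [87.4 95.  96. ]
252.19436645507812 92.57418060302734 33.75009536743164 (221, 59, 65, 66) [ 26.5  79.6 125. ]
```

Request:
step_arm(rows=[{"angular":[0,0,0],"slide":[0,0.001,0.035],"jaw":1},{"angular":[0,0,0],"slide":[0.06,0.001,0.035],"jaw":1},{"angular":[0,0,0],"slide":[0.06,0,0],"jaw":1},{"angular":[0,0,0],"slide":[0.056,0,0],"jaw":1},{"angular":[0,0,-0.055],"slide":[0,0,0],"jaw":1},{"angular":[0,0,-0.055],"slide":[0,0,0],"jaw":1},{"angular":[0,0,-0.055],"slide":[0,0,0],"jaw":1}])

```text
time_s: 7.85
tool_pos: [0.4949, -0.0866, 0.1821]
tool_rot: [157.9, 12.4, 116.2]
force: [0.8, -0.0, -0.2]
grip_width: 0.087
grasp_force: 0.0
```

```bash
python3 -c "
from h import *
go([.027,.0765,.108],-120)
print(env.get_obs()['qpos'].round(1))"
```

```text
now jig mm [ 27.8  75.9 156.9] t 7.85 world tgt [ 0.5148 -0.0865  0.1375]
turn(units) [-2.000e-04  9.000e-04 -4.991e-01] deg [ -0.    0.2 -89.8] slide after turn(units) [0.0008 0.0019 0.0977] slide before [ 0.0021 -0.0009  0.0977]
[  8.9 -16.5   0.3 127.3  -4.5  44.3  40.3]
```

Request:
step_arm(rows=[{"angular":[0,0,-0.0555],"slide":[0,0,0],"jaw":1},{"angular":[0,0,-0.0555],"slide":[0,0,0],"jaw":1},{"angular":[0,0,-0.0555],"slide":[0,0,0],"jaw":1},{"angular":[0,0,-0.0555],"slide":[0,0,0],"jaw":1},{"angular":[0,0,-0.0555],"slide":[0,0,0],"jaw":1},{"angular":[0,0,-0.0555],"slide":[0,0,0],"jaw":1},{"angular":[0,0,0],"slide":[0,0,0],"jaw":1}])

```text
time_s: 8.72
tool_pos: [0.4949, -0.0863, 0.182]
tool_rot: [179.9, 25.1, 178.1]
force: [-0.5, 0.4, 0.4]
grip_width: 0.0868
grasp_force: 0.0
```

```bash
python3 -c "
from h import *
go([.027,.0765,.108],-90)
print(env.get_obs()['qpos'].round(1))"
```

```text
now jig mm [ 27.7  76.1 156.8] t 8.725 world tgt [ 0.5148 -0.0865  0.1375]
turn(units) [-0.0003  0.0007 -0.0018] deg [-0.1  0.1 -0.3] slide after turn(units) [0.0014 0.0008 0.0976] slide before [0.0016 0.0009 0.0976]
[  1.6 -16.9   6.5 127.5  -1.3  44.4  97.1]
```

Request:
step_arm(rows=[{"angular":[0,0,0],"slide":[0,0,0.04],"jaw":1},{"angular":[0,0,0],"slide":[0,0,0.035],"jaw":1},{"angular":[0,0,0],"slide":[0.001,0,0.02],"jaw":1},{"angular":[0,0,0],"slide":[0,0,0],"jaw":1},{"angular":[0,0,0],"slide":[0,0,0],"jaw":1}])

```text
time_s: 9.35
tool_pos: [0.5146, -0.0863, 0.1392]
tool_rot: [180.0, 25.2, 178.3]
force: [-0.1, 0.3, 0.7]
grip_width: 0.0871
grasp_force: 0.0
```

Request:
step_arm(newtons=10, rows=[{"angular":[0,0,0],"slide":[0,0,0],"jaw":0.5},{"angular":[0,0,0],"slide":[0,0,0],"jaw":0.5},{"angular":[0,0,0],"slide":[0,0,0],"jaw":0.5},{"angular":[0,0,0],"slide":[0,0,0],"jaw":0.5},{"angular":[0,0,0],"slide":[0,0,0],"jaw":0.5}])

```text
time_s: 9.98
tool_pos: [0.5144, -0.0867, 0.1387]
tool_rot: [-180.0, 25.1, 178.3]
force: [-0.9, -2.9, 0.2]
grip_width: 0.0496
grasp_force: 10.0
```

```bash
cat >> h.py <<'E'
def st():
    s=env.get_obs();T=Ro.from_euler('xyz',s['tool_rot'],degrees=True).as_matrix()
    sp=Ro.from_matrix((R@np.array([[0,1,0],[1,0,0],[0,0,-1.]]).T).T@T).as_rotvec(degrees=True)
    print('t',round(s['time_s'],2),'jig',(R.T@(s['tool_pos']-o)*1e3).round(1),'F jig',(R.T@s['force']).round(2),'M jig',(R.T@s['wrist_torque']).round(3),'spin',sp.round(1),'w',round(s['grip_width'],4),'gf',round(s['grasp_force'],1),'q',s['qpos'].round(1),'e7',s['effort'][6].round(3))
E
python3 -c "
from h import *
st()"
```

```text
t 9.97 jig [ 27.1  76.3 109.2] F jig [-0.62 -2.95  0.51] M jig [-0.456  0.508 -0.009] spin [ -0.   -0.2 -89.8] w 0.0496 gf 10.0 q [  1.  -11.4   7.  128.6  -2.3  37.7  98.1] e7 -0.0
```

Request:
step_arm(newtons=40, rows=[{"angular":[0,0,0],"slide":[0,-0.002,0],"jaw":0.4},{"angular":[0,0,0],"slide":[0,0,0],"jaw":0.4},{"angular":[0,0,0.0278],"slide":[0,0,0],"jaw":0.4},{"angular":[0,0,0.0278],"slide":[0,0,0],"jaw":0.4},{"angular":[0,0,0.0278],"slide":[0,0,0],"jaw":0.4},{"angular":[0,0,0.0278],"slide":[0,0,0],"jaw":0.4},{"angular":[0,0,0],"slide":[0,0,0],"jaw":0.4}])

```text
time_s: 10.85
tool_pos: [0.5143, -0.0871, 0.1386]
tool_rot: [170.9, 23.5, 156.5]
force: [-1.8, 0.3, 1.8]
grip_width: 0.0492
grasp_force: 40.0
```

```bash
python3 -c "
from h import *
st()"
```

```text
t 10.85 jig [ 27.   75.8 109.3] F jig [-0.86  0.23  2.34] M jig [ 0.13   0.688 -0.179] spin [ -0.1  -0.1 -69.9] w 0.0492 gf 40.0 q [  4.  -11.2   4.5 128.5  -3.4  37.8  79.1] e7 -0.186
```

Request:
step_arm(rows=[{"angular":[0,0,0.0278],"slide":[0,0,0],"jaw":0.4},{"angular":[0,0,0.0278],"slide":[0,0,0],"jaw":0.4},{"angular":[0,0,0.0278],"slide":[0,0,0],"jaw":0.4},{"angular":[0,0,0],"slide":[0,0,0],"jaw":0.4}])

```text
time_s: 11.35
tool_pos: [0.5141, -0.0874, 0.1385]
tool_rot: [165.0, 20.3, 140.7]
force: [-1.8, -0.3, 0.6]
grip_width: 0.0488
grasp_force: 40.0
```

```bash
python3 -c "
from h import *
st()"
```

```text
t 11.35 jig [ 26.8  75.6 109.2] F jig [-1.4  -0.38  1.27] M jig [-0.123  0.682 -0.131] spin [ -0.1  -0.1 -54.9] w 0.0488 gf 40.0 q [  6.1 -11.1   2.5 128.5  -4.1  37.8  64.8] e7 -0.188
```

Request:
step_arm(rows=[{"angular":[0,0,0.0278],"slide":[0,0,0],"jaw":0.4},{"angular":[0,0,0.0278],"slide":[0,0,0],"jaw":0.4},{"angular":[0,0,0],"slide":[0,0,0],"jaw":0.4}])

```text
time_s: 11.72
tool_pos: [0.5141, -0.0876, 0.1385]
tool_rot: [161.7, 17.5, 130.6]
force: [-3.5, -1.1, 3.1]
grip_width: 0.0492
grasp_force: 40.0
```

```bash
python3 -c "
from h import *
st()"
```

```text
t 11.72 jig [ 26.7  75.4 109.2] F jig [-1.88 -1.18  4.26] M jig [-0.319  0.859 -0.082] spin [ -0.1  -0.1 -45. ] w 0.0492 gf 40.0 q [  7.5 -11.    1.3 128.4  -4.6  37.8  55.3] e7 -0.191
```

Request:
step_arm(rows=[{"angular":[0,0,0.0278],"slide":[0,0,0],"jaw":0.4},{"angular":[0,0,0.0278],"slide":[0,0,0],"jaw":0.4},{"angular":[0,0,0],"slide":[0,0,0],"jaw":0.4}])

```text
time_s: 12.1
tool_pos: [0.5139, -0.0876, 0.1384]
tool_rot: [159.1, 14.1, 120.8]
force: [-4.8, -2.0, 3.0]
grip_width: 0.0491
grasp_force: 40.0
```

```bash
python3 -c "
from h import *
st()"
```

```text
t 12.1 jig [ 26.5  75.3 109.2] F jig [-2.97 -2.13  4.73] M jig [-0.451  1.    -0.084] spin [ -0.   -0.1 -34.9] w 0.0491 gf 40.0 q [  9.  -11.   -0.  128.4  -5.   37.8  45.7] e7 -0.156
```

Request:
step_arm(rows=[{"angular":[0,0,0.0278],"slide":[0,-0.0027,0],"jaw":0.4},{"angular":[0,0,0.0278],"slide":[0,0,0],"jaw":0.4},{"angular":[0,0,0],"slide":[0,0,0],"jaw":0.4}])

```text
time_s: 12.48
tool_pos: [0.5137, -0.0878, 0.1384]
tool_rot: [156.9, 10.4, 111.4]
force: [-0.3, -0.9, 0.7]
grip_width: 0.0489
grasp_force: 40.0
```

```bash
python3 -c "
from h import *
st()"
```

```text
t 12.47 jig [ 26.4  75.1 109.2] F jig [ 0.04 -0.93  0.8 ] M jig [-0.268  0.479 -0.105] spin [ -0.2  -0.1 -25. ] w 0.0489 gf 40.0 q [ 10.4 -11.   -1.2 128.5  -5.6  37.7  36.3] e7 -0.197
```

Request:
step_arm(rows=[{"angular":[0,0,0.0278],"slide":[0,0,0],"jaw":0.4},{"angular":[0,0,0.0278],"slide":[0,0,0],"jaw":0.4},{"angular":[0,0,0],"slide":[0,0,0],"jaw":0.4}])

```text
time_s: 12.85
tool_pos: [0.5135, -0.0879, 0.1383]
tool_rot: [155.6, 6.3, 102.1]
force: [-0.6, -1.3, 0.9]
grip_width: 0.0489
grasp_force: 40.0
```

```bash
python3 -c "
from h import *
st()
s=env.read_camera('scene')[:,:,::-1];d=env.read_camera('side')[:,:,::-1]
cv2.imwrite('pics/v4.png',np.hstack([cv2.resize(s[150:270,200:300],(400,480),interpolation=cv2.INTER_CUBIC),cv2.resize(d[150:270,210:310],(400,480),interpolation=cv2.INTER_CUBIC)]))"
```

```text
t 12.85 jig [ 26.2  75.  109.2] F jig [-0.16 -1.32  1.1 ] M jig [-0.296  0.5   -0.107] spin [ -0.1  -0.1 -15. ] w 0.0489 gf 40.0 q [ 11.8 -10.9  -2.5 128.4  -6.1  37.7  26.7] e7 -0.201
```

View pics/v4.png

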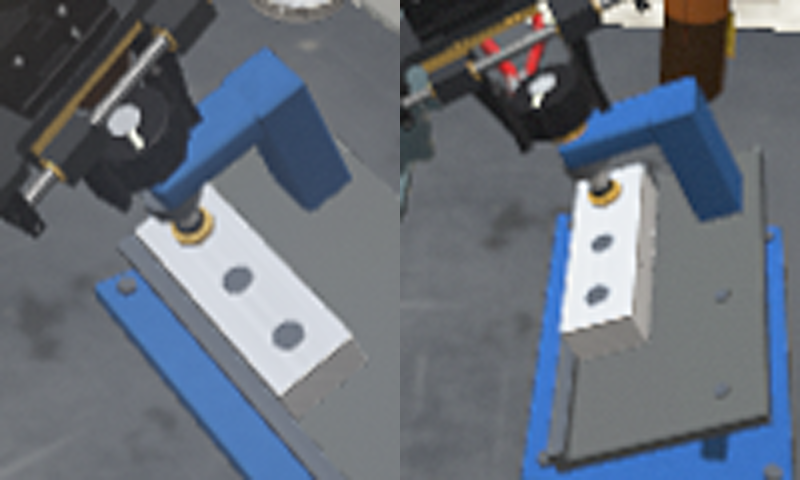

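The pointer now aims down-right, so the knob is turning with the gripper. The foot (crop (192,228)) is close above the blank, the blank is still home, and the bottle is untouched.

Request:
step_arm(rows=[{"angular":[0,0,0.0278],"slide":[-0.001,0,0],"jaw":0.4},{"angular":[0,0,0.0278],"slide":[0,0,0],"jaw":0.4},{"angular":[0,0,0],"slide":[0,0,0],"jaw":0.4}])

```text
time_s: 13.32
tool_pos: [0.5134, -0.088, 0.1382]
tool_rot: [155.0, 2.1, 93.0]
force: [-3.7, 0.2, 2.1]
grip_width: 0.0491
grasp_force: 40.0
```

```bash
python3 -c "
from h import *
st()"
```

```text
t 13.32 jig [ 26.   75.  109.2] F jig [-2.45  0.12  3.45] M jig [ 0.043  0.667 -0.078] spin [-0.1 -0.  -4.9] w 0.0491 gf 40.0 q [ 13.2 -10.9  -3.8 128.4  -6.6  37.8  17.1] e7 -0.213
```

Request:
step_arm(rows=[{"angular":[0,0,0.0278],"slide":[0,0,0],"jaw":0.4},{"angular":[0,0,0.0278],"slide":[0,0,0],"jaw":0.4},{"angular":[0,0,0],"slide":[0,0,0],"jaw":0.4}])

```text
time_s: 13.7
tool_pos: [0.5132, -0.0879, 0.1381]
tool_rot: [155.0, -2.1, 83.9]
force: [-6.2, 1.3, 3.6]
grip_width: 0.0493
grasp_force: 40.0
```

```bash
python3 -c "
from h import *
st()"
```

```text
t 13.7 jig [ 25.7  75.  109.2] F jig [-4.12  1.16  5.9 ] M jig [ 0.063  0.767 -0.017] spin [-0.1 -0.   5. ] w 0.0493 gf 40.0 q [ 14.6 -10.8  -5.  128.3  -7.   37.8   7.5] e7 -0.214
```

Request:
step_arm(rows=[{"angular":[0,0,0.0278],"slide":[0,-0.003,0],"jaw":0.4},{"angular":[0,0,0.0],"slide":[0,0,0],"jaw":0.4}])

```text
time_s: 13.95
tool_pos: [0.513, -0.0879, 0.1381]
tool_rot: [155.1, -4.2, 79.4]
force: [2.8, 0.9, -0.5]
grip_width: 0.0488
grasp_force: 40.0
```

```bash
python3 -c "
from h import *
st()"
```

```text
t 13.95 jig [ 25.6  75.  109.3] F jig [ 2.27  0.97 -1.59] M jig [-0.001 -0.103 -0.095] spin [-0.2 -0.  10. ] w 0.0488 gf 40.0 q [ 15.3 -10.9  -5.7 128.5  -7.3  37.6   2.7] e7 -0.198
```

Request:
step_arm(rows=[{"angular":[0,0,0.0278],"slide":[0,0,0],"jaw":0.4},{"angular":[0,0,0],"slide":[0,0,0],"jaw":0.4}])

```text
time_s: 14.2
tool_pos: [0.5129, -0.0879, 0.138]
tool_rot: [155.5, -6.3, 74.8]
force: [3.2, 0.3, -0.3]
grip_width: 0.0494
grasp_force: 40.0
```

```bash
python3 -c "
from h import *
st()"
```

```text
t 14.2 jig [ 25.5  75.  109.3] F jig [ 2.75  0.34 -1.59] M jig [ 0.014 -0.232 -0.101] spin [-0.2 -0.  15. ] w 0.0494 gf 40.0 q [ 16.  -10.9  -6.3 128.4  -7.5  37.7  -2.1] e7 -0.197
```

Request:
step_arm(rows=[{"angular":[0,0,0.0278],"slide":[0,0.0015,0],"jaw":0.4},{"angular":[0,0,0.0],"slide":[0,0,0],"jaw":0.4}])

```text
time_s: 14.45
tool_pos: [0.5128, -0.0879, 0.138]
tool_rot: [156.2, -8.3, 70.3]
force: [-2.1, 1.7, 3.5]
grip_width: 0.0494
grasp_force: 40.0
```

```bash
python3 -c "
from h import *
st()"
```

```text
t 14.45 jig [ 25.4  75.  109.3] F jig [-0.44  1.64  4.04] M jig [0.175 0.239 0.088] spin [-0.1  0.  20. ] w 0.0494 gf 40.0 q [ 16.7 -10.9  -6.9 128.3  -7.7  37.8  -6.9] e7 -0.353
```

Request:
step_arm(rows=[{"angular":[0,0,0.0278],"slide":[0,0,0],"jaw":0.4},{"angular":[0,0,0],"slide":[0,0,0],"jaw":0.4}])

```text
time_s: 14.7
tool_pos: [0.5127, -0.0879, 0.138]
tool_rot: [157.0, -10.3, 65.6]
force: [-3.7, 3.3, 3.0]
grip_width: 0.0494
grasp_force: 40.0
```

```bash
python3 -c "
from h import *
st()"
```

```text
t 14.7 jig [ 25.3  75.  109.3] F jig [-2.13  3.21  4.33] M jig [0.366 0.283 0.035] spin [-0.1  0.  25. ] w 0.0494 gf 40.0 q [ 17.4 -10.9  -7.6 128.3  -7.9  37.8 -11.7] e7 -0.367
```

Contact: e7 jumped by 0.156 N m between spin 15° and 20°. I continue towards about spin 63°.

Request:
step_arm(rows=[{"angular":[0,0,0.0278],"slide":[0.0015,-0.0024,0],"jaw":0.4},{"angular":[0,0,0.0278],"slide":[0,0,0],"jaw":0.4},{"angular":[0,0,0.0278],"slide":[0,0,0],"jaw":0.4},{"angular":[0,0,0],"slide":[0,0,0],"jaw":0.4}])

```text
time_s: 15.2
tool_pos: [0.5124, -0.0877, 0.1379]
tool_rot: [160.2, -15.8, 51.2]
force: [-0.8, -0.2, 2.3]
grip_width: 0.0492
grasp_force: 40.0
```

```bash
python3 -c "
from h import *
st()"
```

```text
t 15.2 jig [ 25.   75.2 109.4] F jig [ 0.2  -0.2   2.41] M jig [-0.385  0.113  0.203] spin [-0.2 -0.  40. ] w 0.0492 gf 40.0 q [ 19.5 -10.9  -9.6 128.4  -8.5  37.7 -26.3] e7 -0.432
```

Request:
step_arm(rows=[{"angular":[0,0,0.0278],"slide":[0,0,0],"jaw":0.4},{"angular":[0,0,0.0278],"slide":[0,0,0],"jaw":0.4},{"angular":[0,0,0],"slide":[0,0,0],"jaw":0.4}])

```text
time_s: 15.58
tool_pos: [0.5123, -0.0876, 0.1379]
tool_rot: [163.2, -19.0, 41.3]
force: [-2.9, 0.7, 3.8]
grip_width: 0.0491
grasp_force: 40.0
```

```bash
python3 -c "
from h import *
st()"
```

```text
t 15.57 jig [ 24.9  75.3 109.4] F jig [-1.04  0.65  4.65] M jig [-0.571  0.219  0.182] spin [-0.2 -0.  50. ] w 0.0491 gf 40.0 q [ 20.9 -10.9 -10.8 128.3  -9.   37.8 -35.9] e7 -0.497
```

```bash
python3 -c "
from h import *
st()
s=env.read_camera('scene')[:,:,::-1];d=env.read_camera('side')[:,:,::-1]
cv2.imwrite('pics/v5.png',np.hstack([cv2.resize(s[150:270,200:300],(400,480),interpolation=cv2.INTER_CUBIC),cv2.resize(d[150:270,210:310],(400,480),interpolation=cv2.INTER_CUBIC)]))"
```

```text
t 15.57 jig [ 24.9  75.3 109.4] F jig [-1.04  0.65  4.65] M jig [-0.571  0.219  0.182] spin [-0.2 -0.  50. ] w 0.0491 gf 40.0 q [ 20.9 -10.9 -10.8 128.3  -9.   37.8 -35.9] e7 -0.497
```

View pics/v5.png

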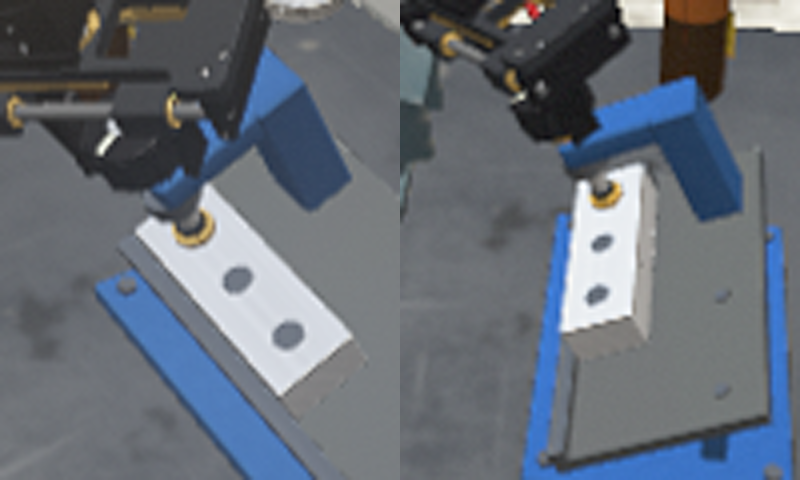

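The pointer now aims down-left (crop (112,130)→(100,152)), consistent with roughly 130–140° of turn. The blank is still home. I finish the turn and release.

Request:
step_arm(newtons=55, rows=[{"angular":[0,0,0],"slide":[0,0,0],"jaw":0.4},{"angular":[0,0,0.025],"slide":[0,0,0],"jaw":0.4},{"angular":[0,0,0.025],"slide":[0,0,0],"jaw":0.4},{"angular":[0,0,0.025],"slide":[0,0,0],"jaw":0.4},{"angular":[0,0,0],"slide":[0,0,0],"jaw":0.4}])

```text
time_s: 16.3
tool_pos: [0.5121, -0.0873, 0.1378]
tool_rot: [168.2, -22.3, 27.1]
force: [-4.7, 0.5, 5.5]
grip_width: 0.0488
grasp_force: 55.0
```

```bash
python3 -c "
from h import *
st()"
```

```text
t 16.3 jig [ 24.7  75.6 109.4] F jig [-1.89  0.38  6.99] M jig [-0.728  0.46   0.275] spin [-0.1  0.  63.7] w 0.0488 gf 55.0 q [ 22.8 -10.9 -12.6 128.3  -9.6  37.8 -49. ] e7 -0.444
```

Request:
step_arm(rows=[{"angular":[0,0,0],"slide":[0,0,0],"jaw":1},{"angular":[0,0,0],"slide":[0,0,0],"jaw":1},{"angular":[0,0,0],"slide":[0,0,0],"jaw":1},{"angular":[0,0,0],"slide":[0,0,0],"jaw":1},{"angular":[0,0,0],"slide":[0,0,0],"jaw":1},{"angular":[0,0,0],"slide":[0,0,-0.04],"jaw":1},{"angular":[0,0,0],"slide":[0,0,-0.05],"jaw":1},{"angular":[0,0,0],"slide":[0,0,0],"jaw":1}])

```text
time_s: 17.3
tool_pos: [0.494, -0.087, 0.1803]
tool_rot: [168.1, -22.5, 27.1]
force: [0.1, -0.4, 0.3]
grip_width: 0.0873
grasp_force: 0.0
```

```bash
python3 -c "
from h import *
st();go([.026,-.0116,.17],20)"
```

```text
t 17.3 jig [ 26.2  75.4 155.6] F jig [ 0.23 -0.35  0.22] M jig [-0.047  0.589 -0.006] spin [-0.4  0.1 63.7] w 0.0873 gf 0.0 q [ 23.  -16.4 -11.6 127.3 -10.4  44.1 -48.2] e7 -0.003
now jig mm [ 26.2  75.4 155.6] t 17.3 world tgt [ 0.4854 -0.1738  0.1933]
turn(units) [ 0.0018 -0.0009 -0.243 ] deg [  0.3  -0.2 -43.7] slide after turn(units) [-0.1637  0.0591 -0.0287] slide before [-0.0773  0.156  -0.0284]
```

Request:
step_arm(rows=[{"angular":[0,0,-0.059],"slide":[0,0,0],"jaw":1},{"angular":[0,0,-0.059],"slide":[0,0,0],"jaw":1},{"angular":[0,0,-0.059],"slide":[0,0,0],"jaw":1},{"angular":[0,0,-0.059],"slide":[0,0,0],"jaw":1},{"angular":[0,0,-0.059],"slide":[0,0,0],"jaw":1},{"angular":[0,0,-0.059],"slide":[0,0,0],"jaw":1},{"angular":[0,0,0],"slide":[-0.06,0,-0.02],"jaw":1},{"angular":[0,0,0],"slide":[-0.06,0,-0.02],"jaw":1},{"angular":[0,0,0],"slide":[-0.055,0,-0.02],"jaw":1},{"angular":[0,0,0],"slide":[0,0,0],"jaw":1}])

```text
time_s: 18.55
tool_pos: [0.4779, -0.1758, 0.2053]
tool_rot: [154.9, 0.0, 88.2]
force: [-1.1, -0.1, 0.1]
grip_width: 0.0872
grasp_force: 0.0
```

```bash
python3 - <<'E'
from h import *
st()
c=env.camera_info("wrist");im=env.read_camera("wrist")[:,:,::-1];cv2.imwrite("pics/w6.png",im)
np.savez("w6.npz",**{k:np.array(v) for k,v in c.items()})
def ptr(f,cf):
    c=dict(np.load(cf));im=cv2.imread(f)
    m=np.zeros(im.shape[:2],bool);cx,cy=np.array([0,0])
    q=c['R']@(o+R@np.array([.0265,.0762,.136]))+c['t'];u,v=(q[:2]/q[2]*c['fx']+[c['cx'],c['cy']])
    yy,xx=np.mgrid[:384,:512];rr=np.hypot(xx-u,yy-v);m=(im.min(2)>150)&(rr<36)
    ys,xs=np.nonzero(m);P=np.array([cast((x,y),.137,c)[:2] for x,y in zip(xs,ys)])
    mid=np.median(P,0);d=np.linalg.norm(P-mid,axis=1);t=P[d>11]
    print(f,(u,v),mid,len(t),t.mean(0) if len(t) else d.max(), np.degrees(np.arctan2(*((t.mean(0)-mid)[::-1]))) if len(t) else None)
ptr("pics/w3.png","w3.npz");ptr("pics/w6.png","w6.npz")
E
```

```text
t 18.55 jig [ 24.3 -13.8 184.1] F jig [-0.96 -0.17  0.59] M jig [0.031 0.513 0.038] spin [-0.1 -0.1  0.2] w 0.0872 gf 0.0 q [ 14.5 -16.    7.9 124.   -8.7  48.5  25.2] e7 0.187
pics/w3.png (np.float64(252.1353491018199), np.float64(96.01325047987966)) [28.7 73.9] 324 [30.32654321 63.54537037] -81.07271945466069
pics/w6.png (np.float64(253.86505048606023), np.float64(92.05633900839788)) [25.8 76.2] 216 [18.91898148 63.61157407] -118.66166416118136
```

View pics/w6.png

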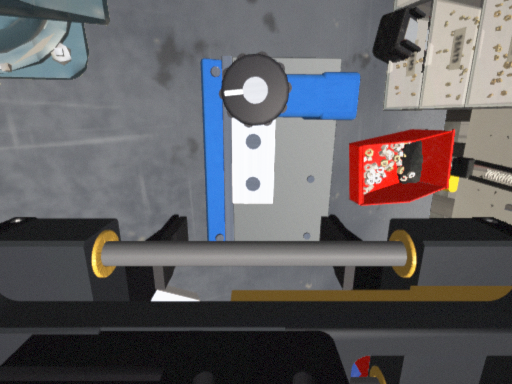

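The wrist view shows the pointer from (256,90) to (224,93), against (254,94)→(280,104) at the start. That is about 153° of turn, equal to the gripper's turn, so there was no slip: contact came at 105–110° and about 45° was added. The blank is still home (right end at row 203) and the gripper is clear of everything.

```bash
python3 -c "
from cell import env
print(env.sign_off())"
```

```text
the job is handed in; nothing more can be done
None
```

I slid the blank up against the end stop, clamped it about 45° past where the foot met it, let go of the knob, left the oil bottle alone and handed the job in; the hand-in gave no verdict.

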